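# Pour the leftover screw plugs into their tin and shut it

### The job

Lift the steel cup by its handle and pour all five brass plugs into the open hinged tin, none left in the cup or spilt on the cart. Then stand the empty cup upright on the cart beside the tin and shut the tin's lid fully. Do not disturb the other things lying about.

Things in the scene. Friction and masses are not known exactly. Their poses are not given: they have to be found in the camera images.
- cup: conical steel cup, open at the top, with five loose brass plugs in it: 56 mm high, foot 52 mm and rim 91 mm across outside, wall 3 mm, floor 4 mm, about 0.3 kg full. Origin at the centre of the underside, z up its axis. A black D-shaped handle stands out to its own -y side, in its y-z plane; pour over the side away from the handle (+y)
- cup_grip (a point): middle of the upright bar of the cup's handle, 76.5 mm from the cup's axis, 33 mm above its underside. The bar is 14 mm thick (along the cup's x, where fingers close on it), 12 mm deep (along y), 44 mm tall; the handle's top is 55 mm above the underside, its outer face 82.5 mm from the axis; about 30 mm is open between bar and cup wall
- cup_mouth (a point): centre of the cup's mouth, 56 mm above its underside
- tin: low rectangular tin with speckled grey sides, fixed to the cart: inside 84 mm (x) by 124 mm (y), walls 34 mm high and 2 mm thick; a bare sheet-metal tray laid in it makes its floor, 18 mm above the underside; shut, the lid leaves 26 mm over the tray. Origin at the centre of the underside, z up; the lid is hinged along its far (+x) long side
- tin_mouth (a point): centre of the tin's open top, 34 mm above its underside
- tin_lid (a joint): angle of the tin's lid: 0 fully shut; it starts open at 1.6 to 1.83 (past upright, leaning away from the robot; 1.83 is its stop). Hinge line: along the tin's y at x = 48 mm, z = 35 mm in the tin's frame; the lid is 94 mm from hinge to free edge, 133 mm wide, its turned edge 11 mm deep; the hinge is stiff (lid stays where it is left), so swing it over and push it down
- plug1: brass screw plug, 19 mm over its hexagon head, 21 mm long, starts in the cup; origin at the middle of the head's flat face, z along the thread
- plug2: brass screw plug, 16 mm over its hexagon head, 25 mm long, starts in the cup; origin at the middle of the head's flat face, z along the thread
- plug3: brass screw plug, 22 mm over its hexagon head, 19 mm long, starts in the cup; origin at the middle of the head's flat face, z along the thread
- plug4: brass screw plug, 16 mm over its hexagon head, 23 mm long, starts in the cup; origin at the middle of the head's flat face, z along the thread
- plug5: brass screw plug, 19 mm over its hexagon head, 21 mm long, starts in the cup; origin at the middle of the head's flat face, z along the thread
- oil_bottle: bystander: squeeze bottle with a needle spout, 41 mm across, 110 mm tall; origin under its centre
- o_ring_tub: bystander: small white tub with O-rings, 45 mm across, 20 mm tall; origin under its centre
- loupe: bystander: black eye loupe, 37 mm across, 26 mm tall; origin under its centre

How it is judged:
By the outcome, as a careful person would: the job done as asked, in the order asked, and still so for the second after the job is handed in, with the robot touching nothing.
It also fails if it takes over 70 s, if anything falls off the work surface, if the arm or the gripper's body presses on something with over 40 N, if the wrist force passes 120 N, or if a joint passes its speed limit or range.

### The arm

A 6-joint arm with a two-finger parallel gripper is mounted at the origin on a cart in front of the work surface, level with it; the furniture and walls round the work are solid. World frame = base frame: x ahead of the robot, y to its left, z up, the work surface at z = 0. Lengths are in mm, angles in rad, forces in N, time in s.
With the tool pointing down it reaches from about 250 to 850 mm from the base axis. Payload 12.5 kg.
Tool frame: the origin (TCP) lies between the finger pads; the fingertips stand 25 mm ahead of it and the grasp point (between the pads) lies 6 mm ahead of it; x points along the fingers, y is the direction in which the jaws open and shut, and the axes are right-handed (so a half turn about x gives the same grasp; the last joint's range is limited). The gripper opens to 93 mm and grips with 3 to 60 N. Pads are 15 mm wide; open, the fingers measure 128 mm over their backs; the gripper's body (75 mm by 188 mm) begins 65 mm behind the grasp point.
Start: joints at [-1.281, 0.351, 1.652, -0, 1.139, -0.085], TCP at [201.365, -511.797, 243.633] pointing down, gripper open.
Joint ranges: [-2.75, 2.75], [-0.79, 2.1], [0.01, 2.65], [-1.57, 4.71], [0.07, 3.14], [-2.87, 2.87]. Speed limits (rad/s): [2.22, 2.22, 2.79, 3.14, 3.14, 3.14].

### API

Orientations are given as a unit quaternion [x, y, z, w].
In Python, from workcell import bot gives the robot as it stands. The module is installed in compiled form; this text tells all that it offers.
- The arm moves only by the shell command python3 -m creep 'ROWS'. ROWS is a JSON object of lists of equal length, an entry for each row: "rot": the turn, a rotation vector about the tool's x, y, z in rad, a list of three; "offset": the shift along the tool's x, y, z in cm, a list of three; "hand": the opening, from 0 (shut) to 1 (fully open). In form: {"rot": [[wx, wy, wz], ...], "offset": [[dx, dy, dz], ...], "hand": [hand, ...]}. A call has 1 to 12 rows; each row is the pose to reach, as a shift and turn from the pose commanded when the call began, along the tool's axes at that moment; what a row does not reach only later rows make up. A row lasts 1/8 s, in which the tool goes at most 62.5 mm and 10.7 degrees, less where a joint would pass 70% of its speed; a pose out of reach is approached as far as the arm can. A call with a gripper value outside its range is refused whole. The fingers move at their own pace and stop on an object; the grip force is fixed at half the most. Time passes only in rows, so rows that repeat a pose let the fingers close. It gives the time, the measured TCP pose, the force and the opening at its end, in the units of the state.
- bot.get_obs(): the state, without advancing time (a new reading comes with each control period).
- bot.read_camera(name): name is "scene" or "side" or "wrist"; returns the picture (400x640x3 uint8, red, green, blue); there is no depth.
- bot.get_calibration(name): a dict with "mtx" (3x3 intrinsics, pixels), "position" and "rotation" of the camera in the world. Camera axes: x right, y down, z forward; pixel columns grow to the right and rows downward; lengths in mm; the calibration is good to about 2 mm. The wrist camera is an equidistant fisheye: a pixel r from the principal point sees the ray r / f radians off the axis. A picture is of the moment at which its call begins: read the wrist's pose just before it. get_calibration takes no time and is no camera call; for the wrist camera it gives the pose at the moment of the call.
- bot.sign_off(): hands the job in, once; it reports no verdict.
The state is a dict: "clock": time; "joint_pos": joint angles; "joint_velocities": joint speeds; "tau": joint torques, N m; "ee_pos": TCP position; "ee_rot": TCP orientation; "ft_force": force on the tool from outside, world axes, zero at the start; "torque": the same for the moment, N m; "finger_gap": finger opening in mm.
Only numpy, scipy, OpenCV 4.12 (cv2) and the standard library are available. Lean on these libraries where they do the work, as an engineer would, in place of code of your own. Each camera call takes 0.05 s, during which the arm holds its last target. There are 200 camera calls.

## Working session

There is one attempt and no reset: what is moved stays moved. The work goes in short steps, Python scripts to look and compute and a shell command to move; the robot and the scene stay as the last step left them, time stands still between calls to the robot, and variables do not carry over. Pictures are saved under pics/ and viewed, about 8 in all and at most 12, crops included, and the job is handed in when it is done.

```bash
mkdir -p pics
python3 - <<'E'
from workcell import bot
import cv2,json
for n in ("scene","side"):
    im=bot.read_camera(n); cv2.imwrite(f"pics/{n}0.png",im[:,:,::-1])
    c=bot.get_calibration(n); print(n,c)
print(bot.get_obs())
E
```

```text
scene {'mtx': array([[487.49567344,   0.        , 317.95810387],
       [  0.        , 487.49567344, 201.19680351],
       [  0.        ,   0.        ,   1.        ]]), 'position': array([ 207.12818098, -750.60237587,  637.19689875]), 'rotation': array([ 0.87440393, -0.18250553,  0.10304785, -0.43759643])}
side {'mtx': array([[509.54447622,   0.        , 319.80693472],
       [  0.        , 509.54447622, 198.42530115],
       [  0.        ,   0.        ,   1.        ]]), 'position': array([704.49221487, 559.00154228, 813.51263376]), 'rotation': array([ 0.1221606 ,  0.93022847, -0.34313613, -0.04482607])}
{'clock': 0.1, 'joint_pos': array([-1.28062111e+00,  3.51158237e-01,  1.65235174e+00,  1.84632846e-05,
        1.13910721e+00, -8.46366923e-02]), 'joint_velocities': array([-3.15301201e-05, -1.52532244e-03, -1.46797171e-03,  8.75485742e-04,
        7.05798224e-04,  1.52685091e-04]), 'tau': array([ 6.68865887e-04, -4.98025918e+01, -2.85705650e+01,  7.00210501e-02,
        2.38526473e-02, -5.30218642e-05]), 'ee_pos': array([ 201.28149058, -511.54189974,  243.17163788]), 'ee_rot': array([-0.69469509, -0.13209992,  0.69475762, -0.13137807]), 'ft_force': array([-0.19079877, -0.230502  , -0.98976715]), 'torque': array([-0.07180172, -0.01504899, -0.02783874]), 'finger_gap': 93.30052477695094}
```

View pics/scene0.png

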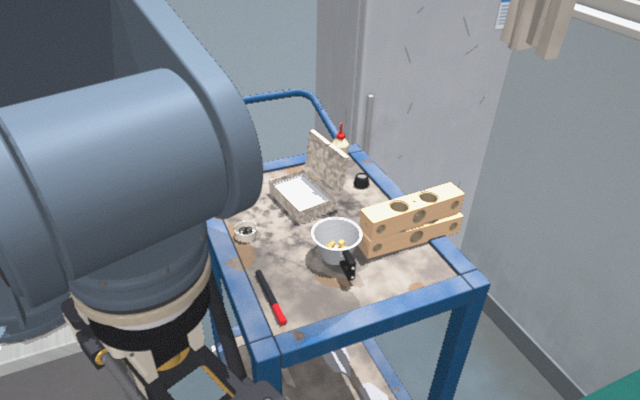

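View pics/side0.png

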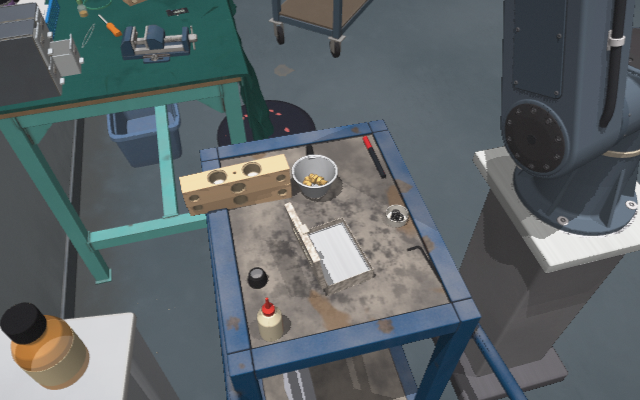

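The scene view shows the cup (rim centre ≈336,236; handle toward ≈349,268) and the open tin (≈302,197). The side view shows the cup at 314,175 and the tin at 340,252, with a wood block beside the cup. I'll enlarge both.

```bash
cat > h.py <<'E'
import numpy as np,cv2
from scipy.spatial.transform import Rotation as R
from workcell import bot
def onplane(cam,uv,z):
    c=bot.get_calibration(cam); K=c["mtx"]; d=R.from_quat(c["rotation"]).apply(np.linalg.inv(K)@np.array([uv[0],uv[1],1.]))
    p=c["position"]; return p+d*(z-p[2])/d[2]
def proj(cam,P):
    c=bot.get_calibration(cam); q=R.from_quat(c["rotation"]).inv().apply(np.atleast_2d(P)-c["position"]); q=q@c["mtx"].T
    return q[:,:2]/q[:,2:]
E
python3 - <<'E'
import cv2,numpy as np
from h import *
a=cv2.imread("pics/scene0.png")[125:295,225:375]; b=cv2.imread("pics/side0.png")[135:305,245:385]
f=lambda i:cv2.resize(i,None,fx=2.7,fy=2.7,interpolation=cv2.INTER_CUBIC)
cv2.imwrite("pics/crop0.png",np.hstack([f(a),f(b)]))
for n,uv,z in [("scene",(336,236),56),("side",(314,173),56),("scene",(350,266),50),("side",(311,150),50),("scene",(300,197),34),("side",(341,252),34)]: print(n,uv,onplane(n,uv,z).round())
E
```

```text
scene (336, 236) [ 526. -151.   56.]
side (314, 173) [ 532. -135.   56.]
scene (350, 266) [ 517. -225.   50.]
side (311, 150) [ 520. -208.   50.]
scene (300, 197) [523.  14.  34.]
side (341, 252) [529.  52.  34.]
```

View pics/crop0.png

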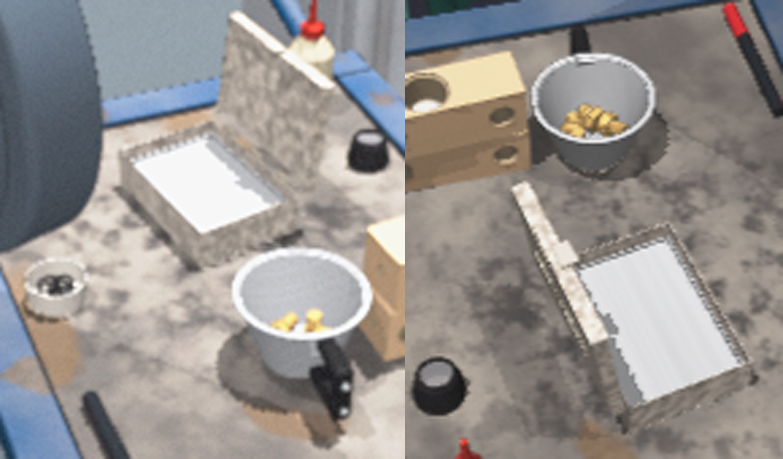

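In the enlarged crop, the cup rim spans 232–372 px horizontally and 248–340 px vertically. The handle bar is at about (340,375), and the tin corners are visible in both halves. Next I'll fit poses to these pixels.

```bash
cat > fit.py <<'E'
from h import *
from scipy.optimize import least_squares
S=lambda x,y:(225+x/2.7,125+y/2.7)
D=lambda x,y:(245+(x-405)/2.7,135+y/2.7)
def T(q,P): 
    P=np.atleast_2d(P).astype(float); return np.c_[R.from_euler('z',q[2]).apply(P)[:,:2]+q[:2],P[:,2]]
t=np.linspace(0,2*np.pi,180); rim=np.c_[45.5*np.cos(t),45.5*np.sin(t),56+0*t]
def ext(p): return np.r_[p[:,0].min(),p[:,0].max(),p[:,1].min(),p[:,1].max()]
ms=np.r_[S(232,0)[0],S(372,0)[0],S(0,248)[1],S(0,340)[1]]
md=np.r_[D(531,0)[0],D(656,0)[0],D(0,52)[1],D(0,122)[1]]
def fc(q): 
    g=T(q,[[0,-82.5,55],[0,-82.5,12]])
    ps=proj("scene",g)
    pd=proj("side",T(q,[[0,-80,55]]))
    return np.r_[ext(proj("scene",T(q,rim)))-ms, ext(proj("side",T(q,rim)))-md, (ps-[S(340,360),S(338,410)])[:,0], (pd-[D(581,30)])[:,0]]
r=least_squares(fc,[528,-143,-.1]); print("cup",r.x.round(3),r.fun.round(1))
co={'A':(-44,64,34),'B':(-44,-64,34),'C':(44,-64,34),'Dd':(44,64,34)}
obs=[("scene",'A',S(122,152)),("scene",'B',S(195,243)),("scene",'C',S(300,204)),("side",'B',D(670,228)),("side",'A',D(752,366)),("side",'Dd',D(622,412))]
ft=lambda q:np.concatenate([proj(c,T(q,[co[k]]))[0]-uv for c,k,uv in obs])
r2=least_squares(ft,[525,35,0]); print("tin",r2.x.round(3),r2.fun.round(1))
for n,c,uv,z in [("loupe","scene",S(369,150),15),("loupe","side",D(440,385),15),("bottle","scene",S(310,48),85),("bottle","side",(269,318),85),
 ("block front-left-bottom","scene",(362,251),0),("block FL top","scene",(361,214),70),("blk side near corner bottom","side",D(530,165),0),("blk side top corner","side",D(525,55),70),("blk side FR","side",(184,212),0),("block right front bottom","scene",(462,234),0)]: print(n,onplane(c,uv,z).round())
o=bot.get_obs(); print(R.from_quat(o["ee_rot"]).as_matrix().round(3))
E
python3 fit.py
```

```text
cup [ 5.27688e+02 -1.48344e+02 -1.41000e-01] [ 0.7 -1.4  2.5  0.8  0.5 -1.6 -1.7  4.3  0.4 -0.4 -0.1]
tin [5.37345e+02 4.29390e+01 1.11000e-01] [-0.5 -2.2  0.3 -4.9 -1.8 -2.9  0.4 -2.2 -2.  -1.3  0.7 -2.8]
loupe [687.  43.  15.]
loupe [686.  54.  15.]
bottle [659. 108.  85.]
bottle [685. 175.  85.]
block front-left-bottom [ 583. -153.    0.]
block FL top [ 589. -126.   70.]
blk side near corner bottom [ 582. -134.    0.]
blk side top corner [ 571. -184.   70.]
blk side FR [ 804. -149.    0.]
block right front bottom [ 795. -187.    0.]
[[-0.     0.366 -0.931]
 [ 0.001 -0.931 -0.366]
 [-1.    -0.001 -0.   ]]
```

```bash
cat >> h.py <<'E'
CUP=[527.7,-148.3,-.141]; TIN=[537.3,42.9,.111]
def toolR(yaw,p):   # jaw axis = (cos yaw, sin yaw,0), fingers along local +y pitched p below horizontal
    return R.from_euler('z',yaw)*R.from_matrix(np.array([[0,1,0],[np.cos(p),0,-np.sin(p)],[-np.sin(p),0,-np.cos(p)]]))
def rel(P,Rt,ref=None):
    if ref is None:
        o=bot.get_obs(); ref=(o["ee_pos"],R.from_quat(o["ee_rot"]))
    return (ref[1].inv().apply(np.asarray(P)-ref[0])/10).round(2).tolist(), (ref[1].inv()*Rt).as_rotvec().round(3).tolist()
def say(): 
    o=bot.get_obs(); print(round(o["clock"],2),o["ee_pos"].round(1),R.from_quat(o["ee_rot"]).as_matrix().round(2).tolist(),o["joint_pos"].round(2),o["ft_force"].round(1),round(o["finger_gap"],1))
E
python3 - <<'E'
from h import *
Rt=toolR(-.141,np.radians(30))
print(Rt.as_matrix().round(2))
g=np.r_[np.array(CUP[:2])+R.from_euler('z',CUP[2]).apply([0,-76.5,0])[:2],36]; a=Rt.apply([1,0,0]); print(g,a)
for d,up in [(126,60),(106,0)]: print(g-a*d+[0,0,up],rel(g-a*d+[0,0,up],Rt))
E
```

```text
[[ 0.12  0.99 -0.07]
 [ 0.86 -0.14 -0.5 ]
 [-0.5   0.   -0.87]]
[ 516.94920556 -224.04081079   36.        ] [ 0.12170537  0.85743093 -0.5       ]
[ 501.61432845 -332.07710813  159.        ] ([8.43, -5.7, -34.52], [-0.954, 0.944, -0.55])
[ 504.04843593 -314.92848951   89.        ] ([15.43, -7.2, -35.37], [-0.954, 0.944, -0.55])
```

```bash
python3 -m creep '{"rot":[[-0.95,0.94,-0.55],[-0.95,0.94,-0.55],[-0.95,0.94,-0.55],[-0.95,0.94,-0.55],[-0.95,0.94,-0.55],[-0.95,0.94,-0.55],[-0.95,0.94,-0.55],[-0.95,0.94,-0.55],[-0.95,0.94,-0.55],[-0.95,0.94,-0.55],[-0.95,0.94,-0.55],[-0.95,0.94,-0.55]],"offset":[[8.4,-5.7,-34.5],[8.4,-5.7,-34.5],[8.4,-5.7,-34.5],[8.4,-5.7,-34.5],[8.4,-5.7,-34.5],[8.4,-5.7,-34.5],[8.4,-5.7,-34.5],[8.4,-5.7,-34.5],[8.4,-5.7,-34.5],[8.4,-5.7,-34.5],[8.4,-5.7,-34.5],[8.4,-5.7,-34.5]],"hand":[0.6,0.6,0.6,0.6,0.6,0.6,0.6,0.6,0.6,0.6,0.6,0.6]}'
python3 - <<'E'
from h import *
say()
c=bot.get_calibration("wrist"); print(c)
cv2.imwrite("pics/w1.png",bot.read_camera("wrist")[:,:,::-1])
E
```

```text
clock: 1.6
ee_pos: [501.6, -332.5, 160.3]
ee_rot: [0.73, 0.632, -0.199, 0.17]
ft_force: [-1.2, 0.2, 0.3]
finger_gap: 55.6
1.6 [ 501.6 -332.5  160.3] [[0.12, 0.99, -0.08], [0.85, -0.14, -0.5], [-0.5, -0.0, -0.86]] [-0.93  0.89  1.27  0.68  1.8  -0.92] [-1.2  0.2  0.3] 55.6
{'mtx': array([[309.70691629,   0.        , 321.19402306],
       [  0.        , 309.70691629, 203.50449626],
       [  0.        ,   0.        ,   1.        ]]), 'position': array([ 490.79335911, -411.03825532,  304.11079797]), 'rotation': array([ 0.93007029, -0.06718322,  0.02496087, -0.36032295])}
```

View pics/w1.png

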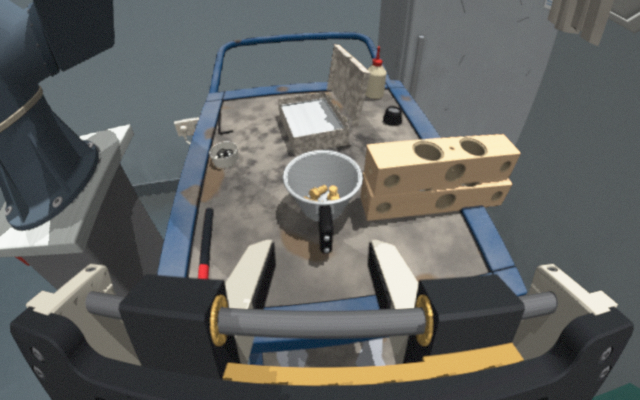

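The wrist view shows the cup rim spanning 284–362 × 151–207, with the handle bar at about x=326, y=208–252. The tin is at about (312,122), and the handle sits nearly between the fingers. I'll refine the cup fit from this view.

Run:
```python
from h import *
from scipy.optimize import least_squares
c=bot.get_calibration("wrist");K=c["mtx"]
def pw(P):
    q=R.from_quat(c["rotation"]).inv().apply(np.atleast_2d(P)-c["position"]); rho=np.hypot(q[:,0],q[:,1]); th=np.arctan2(rho,q[:,2])
    return np.c_[K[0,2]+K[0,0]*th*q[:,0]/rho,K[1,2]+K[0,0]*th*q[:,1]/rho]
def T(q,P): 
    P=np.atleast_2d(P).astype(float); return np.c_[R.from_euler('z',q[2]).apply(P)[:,:2]+q[:2],P[:,2]]
t=np.linspace(0,2*np.pi,180); rim=np.c_[45.5*np.cos(t),45.5*np.sin(t),56+0*t]
def f(q):
    p=pw(T(q,rim)); h=pw(T(q,[[0,-82.5,50],[0,-82.5,15]]))
    return np.r_[p[:,0].min()-284,p[:,0].max()-362.5,p[:,1].min()-151,p[:,1].max()-207,h[:,0]-[326,326]]
r=least_squares(f,CUP);print("cup",r.x.round(3),r.fun.round(1), pw(T(r.x,[[0,-82.5,55],[0,-82.5,11]])))
print("tin pred A,B,C,D",pw(T(TIN,[[-44,64,34],[-44,-64,34],[44,-64,34],[44,64,34]])).round())
im=cv2.imread("pics/w1.png"); 
for p in pw(T(r.x,rim)): cv2.circle(im,tuple(int(round(v*4)) for v in p),1,(0,0,255),-1,shift=2)
for p in pw(T(TIN,[[-44,64,34],[-44,-64,34],[44,-64,34],[44,64,34]])): cv2.circle(im,tuple(int(round(v)) for v in p),1,(255,0,0),-1)
cv2.imwrite("pics/o1.png",cv2.resize(im[30:270,250:420],None,fx=2.5,fy=2.5,interpolation=cv2.INTER_CUBIC))
```

```text
cup [ 5.31044e+02 -1.45708e+02 -1.12000e-01] [ 0.7 -0.7  2.1 -1.3  0.2 -0.2] [[326.21907943 233.8101286 ]
 [325.78970344 257.33147529]]
tin pred A,B,C,D [[279.  98.]
 [291. 136.]
 [347. 128.]
 [326.  92.]]
```

View pics/o1.png

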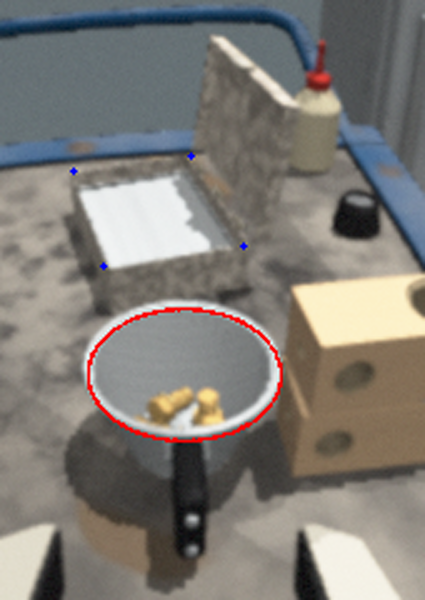

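```bash
sed -i 's/^CUP=\[.*\]; T/CUP=[530.5,-145,-.12]; T/' h.py
python3 - <<'E'
from h import *
Rt=toolR(CUP[2],np.radians(30))
g=np.r_[np.array(CUP[:2])+R.from_euler('z',CUP[2]).apply([0,-76.5,0])[:2],36]; a=Rt.apply([1,0,0]); print(g,a)
for d in (60,6): print(g-a*d,rel(g-a*d,Rt))
E
```

```text
[ 521.34201614 -220.94986064   36.        ] [ 0.10367381  0.8597975  -0.5       ]
[ 515.12158738 -272.53771063   66.        ] ([10.03, 0.52, 5.04], [-0.015, 0.005, -0.019])
[ 520.71997327 -226.10864564   39.        ] ([15.43, 0.41, 5.02], [-0.015, 0.005, -0.019])
```

```bash
python3 -m creep '{"rot":[[-0.015,0.005,-0.02],[-0.015,0.005,-0.02],[-0.015,0.005,-0.02],[-0.015,0.005,-0.02],[-0.015,0.005,-0.02],[-0.015,0.005,-0.02],[-0.015,0.005,-0.02],[-0.015,0.005,-0.02],[-0.015,0.005,-0.02]],"offset":[[5,0.5,2.5],[10,0.5,5],[10,0.5,5],[12,0.4,5],[14,0.4,5],[15.4,0.4,5],[15.4,0.4,5],[15.4,0.4,5],[15.4,0.4,5]],"hand":[0.5,0.5,0.5,0.5,0.5,0.5,0.5,0.5,0.5]}'
python3 - <<'E'
from h import *
say()
im=bot.read_camera("wrist"); cv2.imwrite("pics/w2.png",im[40:300,140:520,::-1])
E
```

```text
clock: 2.78
ee_pos: [520.6, -226.7, 39.2]
ee_rot: [0.723, 0.641, -0.193, 0.172]
ft_force: [0.4, 0.5, -0.7]
finger_gap: 46.7
2.77 [ 520.6 -226.7   39.2] [[0.1, 0.99, -0.06], [0.86, -0.12, -0.5], [-0.5, 0.0, -0.87]] [-0.8   1.    1.44  0.74  1.55 -1.04] [ 0.4  0.5 -0.7] 46.7
```

View pics/w2.png

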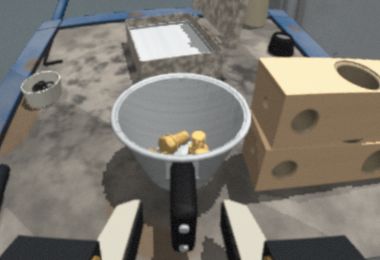

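The handle (x≈182 in the crop) is centred between the finger pads (140 and 222). Closing the fingers.

```bash
python3 -m creep '{"rot":[[0,0,0],[0,0,0],[0,0,0],[0,0,0],[0,0,0],[0,0,0]],"offset":[[0,0,0],[0,0,0],[0,0,0],[0,0,0],[0,0,0],[0,0,0]],"hand":[0,0,0,0,0,0]}'
python3 -m creep '{"rot":[[0,0,0],[0,0,0],[0,0,0],[0,0,0],[0,0,0],[0,0,0],[0,0,0],[0,0,0]],"offset":[[-0.3,0,-0.4],[-1,0,-1.73],[-2,0,-3.46],[-3,0,-5.2],[-4.5,0,-7.8],[-6,0,-10.4],[-7,0,-12.1],[-7,0,-12.1]],"hand":[0,0,0,0,0,0,0,0]}'
python3 - <<'E'
from h import *
say()
c=bot.get_calibration("wrist"); print(c["position"].tolist(),c["rotation"].tolist())
im=bot.read_camera("wrist"); cv2.imwrite("pics/w3.png",im[:,:,::-1])
E
```

```text
clock: 3.58
ee_pos: [520.5, -226.2, 38.9]
ee_rot: [0.722, 0.641, -0.193, 0.171]
ft_force: [-0.0, -0.3, -0.7]
finger_gap: 13.8
clock: 4.58
ee_pos: [520.8, -226.8, 180.1]
ee_rot: [0.722, 0.641, -0.193, 0.173]
ft_force: [0.2, -0.8, -3.4]
finger_gap: 13.4
4.58 [ 520.8 -226.8  180.1] [[0.1, 0.99, -0.06], [0.86, -0.12, -0.5], [-0.5, 0.0, -0.87]] [-0.8   0.78  1.45  0.74  1.7  -0.9 ] [ 0.2 -0.8 -3.4] 13.4
[511.3067534012707, -306.1399843480379, 323.60342497011607] [0.9300833535516184, -0.054465001553868735, 0.022692644421607223, -0.36257904371470046]
```

View pics/w3.png

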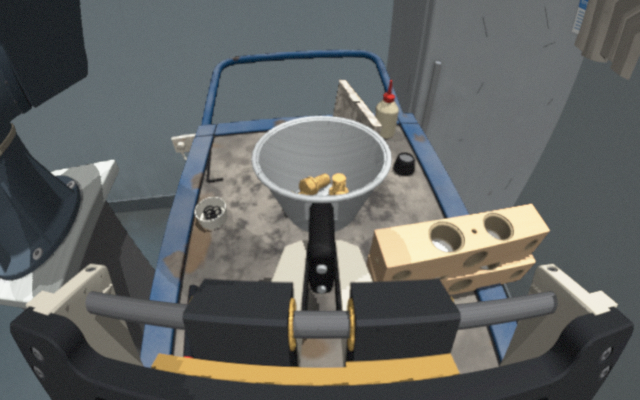

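The cup is lifted and held upright, with the plugs inside around (325,185). The tin is hidden behind it. Next I'll refit the tin and compute the pour poses.

```bash
sed -i 's/S(195,243)/S(197,236)/;s/S(300,204)/S(297,203)/' fit.py; python3 fit.py | grep tin
cat > pour.py <<'E'
from h import *
import sys
def pose(th,lip,yaw,tin=TIN,dz=3,p=30.0):
    """TCP pose with cup tipped th deg, lip point at tin-local lip (z above cart). dz: grasp is 36 above underside"""
    Rc=R.from_euler('z',yaw)*R.from_euler('x',-th,degrees=True)
    L=np.r_[R.from_euler('z',tin[2]).apply([lip[0],lip[1],0])[:2]+np.array(tin[:2]),lip[2]]
    base=L-Rc.apply([0,45.5,56]); g=base+Rc.apply([0,-76.5,36])
    Rt=Rc*toolR(0,np.radians(p)); return g-Rt.apply([6,0,0]),Rt
E
python3 - <<'E'
from pour import *
o=bot.get_obs()
for th,lip in [(0,(-12,-100,200)),(20,(-12,-60,170)),(60,(-12,-40,94)),(70,(-12,-35,60))]:
    P,Rt=pose(th,lip,TIN[2]); print(th,P.round(),rel(P,Rt))
E
```

```text
tin [5.37677e+02 4.40340e+01 1.15000e-01] [-0.6 -2.4 -0.3 -2.7 -0.7 -2.9  0.3 -1.8 -1.9 -0.9  0.8 -2.2]
0 [ 551. -184.  183.] ([3.73, 2.48, -2.63], [-0.115, -0.001, -0.199])
20 [ 546. -143.  198.] ([6.54, 1.53, -5.93], [-0.148, -0.348, -0.177])
60 [538. -76. 196.] ([12.29, 0.01, -9.03], [-0.208, -1.043, -0.12])
70 [536. -52. 174.] ([15.39, -0.54, -8.28], [-0.222, -1.217, -0.103])
```

```bash
python3 -m creep '{"rot":[[-0.115,0,-0.2],[-0.115,0,-0.2],[-0.15,-0.35,-0.18],[-0.15,-0.35,-0.18],[-0.16,-0.52,-0.165],[-0.18,-0.7,-0.15],[-0.2,-0.88,-0.135],[-0.21,-1.04,-0.12],[-0.21,-1.04,-0.12],[-0.21,-1.04,-0.12]],"offset":[[3.7,2.5,-2.6],[3.7,2.5,-2.6],[6.5,1.5,-5.9],[6.5,1.5,-5.9],[8,1.1,-6.8],[9.5,0.8,-7.5],[11,0.4,-8.2],[12.3,0,-9],[12.3,0,-9],[12.3,0,-9]],"hand":[0,0,0,0,0,0,0,0,0,0]}'
python3 - <<'E'
from pour import *
say()
a=bot.read_camera("scene")[80:330,180:480,::-1]; b=bot.read_camera("side")[100:350,180:480,::-1]
cv2.imwrite("pics/p1.png",cv2.resize(np.hstack([a,b]),(800,333),interpolation=cv2.INTER_CUBIC))
E
```

```text
clock: 5.88
ee_pos: [538.0, -76.3, 194.6]
ee_rot: [0.472, 0.529, -0.47, 0.525]
ft_force: [0.2, 0.5, -2.6]
finger_gap: 13.8
5.88 [538.  -76.3 194.6] [[-0.0, 0.99, 0.11], [0.01, 0.11, -0.99], [-1.0, -0.0, -0.01]] [-0.23  0.4   1.72  0.01  1.03 -0.34] [ 0.2  0.5 -2.6] 13.8
```

View pics/p1.png

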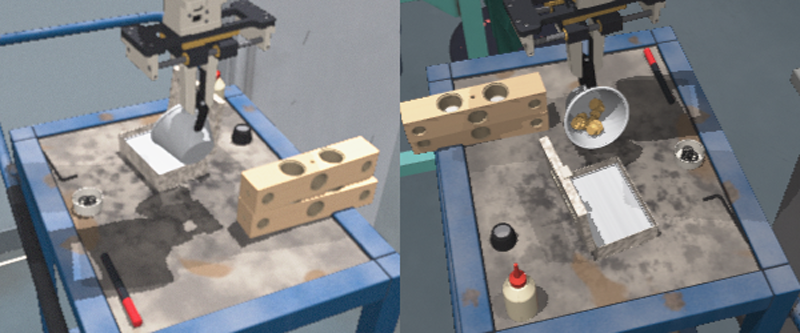

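The cup is tipped 60° at the −y end of the tin with the plugs still in it, and its lip appears at about (598,150) in the right half. I'll check that against the prediction and compute the pour rows.

```bash
sed -i 's/TIN=\[.*\]/TIN=[537.6,43.8,.113]/' h.py
python3 - <<'E'
from pour import *
L=lambda l:np.r_[R.from_euler('z',TIN[2]).apply([l[0],l[1],0])[:2]+np.array(TIN[:2]),l[2]]
uv=proj("side",L((-12,-40,94)))[0]; print("lip side crop",(uv-[180,100])*1.333+[400,0])
uv=proj("scene",L((-12,-40,94)))[0]; print("lip scene crop",(uv-[180,80])*1.333)
for th,lip in [(70,(-10,-35,62)),(80,(-10,-32,54)),(90,(-10,-30,52)),(100,(-10,-30,52)),(110,(-10,-30,52)),(120,(-10,-30,52)),(130,(-10,-30,54))]:
    P,Rt=pose(th,lip,TIN[2]); print(th,P.round(),rel(P,Rt))
E
```

```text
lip side crop [604.83857129 149.00821121]
lip scene crop [167.46830987 126.81969697]
70 [538. -51. 176.] ([1.91, 0.29, -2.56], [-0.002, -0.18, 0.001])
80 [536. -28. 176.] ([1.86, 0.29, -4.92], [-0.002, -0.354, 0.001])
90 [533.  -4. 179.] ([1.58, 0.28, -7.31], [-0.002, -0.529, 0.001])
100 [530.  18. 180.] ([1.49, 0.28, -9.54], [-0.002, -0.703, 0.001])
110 [528.  40. 177.] ([1.79, 0.27, -11.76], [-0.002, -0.878, 0.001])
120 [526.  61. 171.] ([2.47, 0.27, -13.89], [-0.002, -1.053, 0.002])
130 [523.  81. 162.] ([3.31, 0.27, -15.87], [-0.002, -1.227, 0.002])
```

```bash
python3 -m creep '{"rot":[[0,-0.09,0],[0,-0.18,0],[0,-0.265,0],[0,-0.354,0],[0,-0.44,0],[0,-0.53,0],[0,-0.615,0],[0,-0.7,0],[0,-0.79,0],[0,-0.88,0],[0,-0.88,0],[0,-0.88,0]],"offset":[[0.95,0.3,-1.3],[1.9,0.3,-2.55],[1.9,0.3,-3.75],[1.85,0.3,-4.9],[1.7,0.3,-6.1],[1.6,0.3,-7.3],[1.5,0.3,-8.4],[1.5,0.3,-9.55],[1.65,0.3,-10.65],[1.8,0.3,-11.75],[1.8,0.3,-11.75],[1.8,0.3,-11.75]],"hand":[0,0,0,0,0,0,0,0,0,0,0,0]}'
python3 - <<'E'
from pour import *
say()
a=bot.read_camera("scene")[80:330,180:480,::-1]; b=bot.read_camera("side")[100:350,180:480,::-1]
cv2.imwrite("pics/p2.png",cv2.resize(np.hstack([a,b]),(800,333),interpolation=cv2.INTER_CUBIC))
for th,lip in [(115,(-10,-30,52)),(120,(-10,-30,52)),(125,(-10,-30,53)),(130,(-10,-30,54))]:
    P,Rt=pose(th,lip,TIN[2]); print(th,P.round(),rel(P,Rt))
E
```

```text
clock: 7.48
ee_pos: [528.5, 40.3, 177.7]
ee_rot: [0.228, 0.254, -0.627, 0.701]
ft_force: [-1.0, 1.2, -1.6]
finger_gap: 13.5
7.47 [528.5  40.3 177.7] [[0.09, 0.99, 0.07], [-0.76, 0.11, -0.64], [-0.64, 0.0, 0.77]] [ 0.35  0.57  1.75 -0.9   1.26  0.73] [-1.   1.2 -1.6] 13.5
115 [527.  51. 174.] ([-0.6, -0.06, -0.98], [-0.003, -0.085, 0.001])
120 [526.  61. 171.] ([-1.16, -0.06, -1.94], [-0.003, -0.172, 0.001])
125 [524.  72. 167.] ([-1.71, -0.07, -2.88], [-0.002, -0.26, 0.001])
130 [523.  81. 162.] ([-2.16, -0.07, -3.85], [-0.002, -0.347, 0.001])
```

View pics/p2.png

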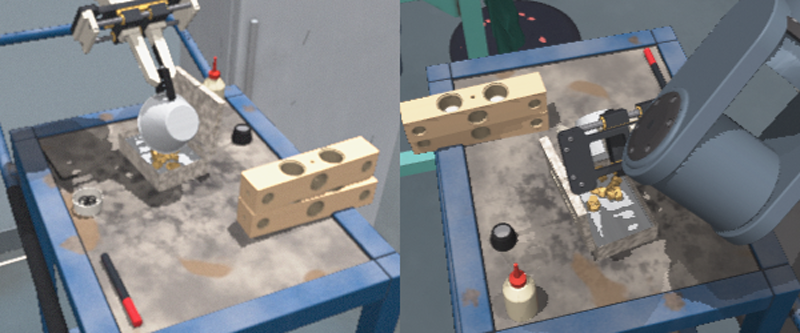

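The plugs are coming out into the tin (160,158 left; 600,190 right). I'll tip to 130° with a small shake.

```bash
python3 -m creep '{"rot":[[0,-0.085,0],[0,-0.17,0],[0,-0.26,0],[0,-0.35,0],[0,-0.35,0],[0,-0.26,0],[0,-0.35,0],[0,-0.26,0],[0,-0.35,0],[0,-0.35,0],[0,-0.35,0],[0,-0.35,0]],"offset":[[-0.6,0,-1],[-1.2,0,-1.95],[-1.7,0,-2.9],[-2.15,0,-3.85],[-2.15,0,-3.85],[-1.7,0,-2.9],[-2.15,0,-3.85],[-1.7,0,-2.9],[-2.15,0,-3.85],[-2.15,0,-3.85],[-2.15,0,-3.85],[-2.15,0,-3.85]],"hand":[0,0,0,0,0,0,0,0,0,0,0,0]}'
python3 - <<'E'
from pour import *
say()
for th,lip in [(120,(-10,-35,65)),(110,(-10,-40,75)),(90,(-10,-40,85)),(70,(-12,-40,90)),(60,(-12,-40,94)),(40,(-12,-50,130)),(20,(-12,-60,170)),(0,(-12,-100,200))]:
    P,Rt=pose(th,lip,TIN[2]); print(th,P.round(),rel(P,Rt))
E
```

```text
clock: 9.07
ee_pos: [523.9, 81.7, 162.4]
ee_rot: [0.115, 0.128, -0.656, 0.735]
ft_force: [0.2, -0.4, -2.6]
finger_gap: 13.9
9.07 [523.9  81.7 162.4] [[0.11, 0.99, 0.04], [-0.93, 0.11, -0.34], [-0.34, 0.0, 0.94]] [ 0.49  0.77  1.68 -1.07  1.53  0.93] [ 0.2 -0.4 -2.6] 13.9
120 [526.  56. 184.] ([1.66, -0.06, 2.86], [-0.002, 0.177, 0.0])
110 [529.  30. 200.] ([3.57, -0.05, 5.32], [-0.002, 0.352, 0.0])
90 [534. -14. 212.] ([7.36, -0.05, 7.95], [-0.002, 0.701, -0.0])
70 [537. -56. 204.] ([11.64, -0.24, 8.59], [-0.002, 1.05, -0.001])
60 [539. -75. 196.] ([13.69, -0.24, 8.47], [-0.002, 1.225, -0.001])
40 [ 544. -115.  199.] ([17.35, -0.24, 10.12], [-0.002, 1.574, -0.001])
20 [ 547. -142.  198.] ([19.93, -0.23, 10.92], [-0.002, 1.923, -0.002])
0 [ 551. -183.  183.] ([24.36, -0.23, 10.98], [-0.001, 2.272, -0.002])
```

```bash
python3 -m creep '{"rot":[[0,0.177,0],[0,0.352,0],[0,0.525,0],[0,0.7,0],[0,0.875,0],[0,1.05,0],[0,1.225,0],[0,1.225,0],[0,1.225,0]],"offset":[[1.7,0,2.9],[3.6,0,5.3],[5.5,0,6.8],[7.4,0,8],[9.5,-0.1,8.4],[11.6,-0.2,8.6],[13.7,-0.2,8.5],[13.7,-0.2,8.5],[13.7,-0.2,8.5]],"hand":[0,0,0,0,0,0,0,0,0]}'
python3 - <<'E'
from pour import *
say()
a=bot.read_camera("scene")[120:270,200:380,::-1]; b=bot.read_camera("side")[140:290,260:440,::-1]
cv2.imwrite("pics/p3.png",cv2.resize(np.hstack([a,b]),(800,333),interpolation=cv2.INTER_CUBIC))
E
```

```text
clock: 10.2
ee_pos: [539.0, -74.8, 195.8]
ee_rot: [0.471, 0.526, -0.472, 0.528]
ft_force: [0.7, -0.1, -2.0]
finger_gap: 13.8
10.2 [539.  -74.8 195.8] [[0.0, 0.99, 0.11], [-0.0, 0.11, -0.99], [-1.0, 0.0, 0.0]] [-0.22  0.39  1.72 -0.    1.03 -0.33] [ 0.7 -0.1 -2. ] 13.8
```

View pics/p3.png

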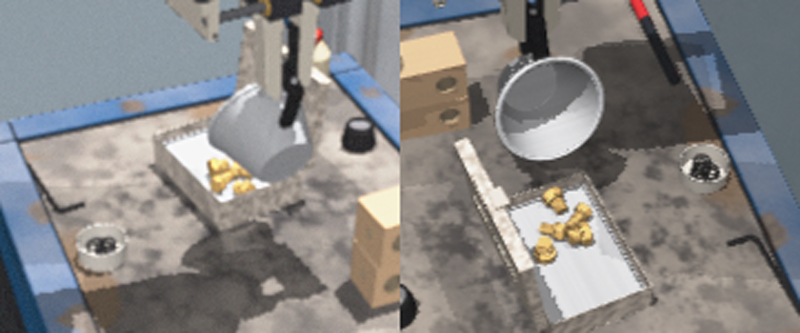

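All five plugs are in the tin and the cup is empty. The right half shows plugs near (555,198), (581,213), (578,232), (550,228) and (545,250), and the tin region at about (575,240). Next I'll stand the cup down at the −y side of the tin.

Run:
```python
from pour import *
print("tub",onplane("side",(397,213),15).round(),"block top?",)
C=np.array([515,-100.]); yaw=-.12
def up(th,base):
    Rc=R.from_euler('z',yaw)*R.from_euler('x',-th,degrees=True); Rt=Rc*toolR(0,np.radians(30))
    return np.r_[C,base]+Rc.apply([0,-76.5,36])-Rt.apply([6,0,0]),Rt
for th,b in [(40,120),(20,120),(0,120),(0,40),(0,5),(0,0.5)]:
    P,Rt=up(th,b); print(th,b,P.round(1),rel(P,Rt))
```

```text
tub [389. -22.  15.] block top?
40 120 [ 510.5 -137.2  202.4] ([-0.64, -3.57, 5.98], [0.232, 0.35, 0.04])
20 120 [ 507.4 -163.   184.6] ([1.15, -4.17, 8.49], [0.225, 0.698, 0.081])
0 120 [ 505.2 -181.1  159. ] ([3.71, -4.6, 10.26], [0.213, 1.045, 0.122])
0 40 [ 505.2 -181.1   79. ] ([11.71, -4.61, 10.24], [0.213, 1.045, 0.122])
0 5 [ 505.2 -181.1   44. ] ([15.21, -4.61, 10.23], [0.213, 1.045, 0.122])
0 0.5 [ 505.2 -181.1   39.5] ([15.66, -4.61, 10.23], [0.213, 1.045, 0.122])
```

```bash
python3 -m creep '{"rot":[[0.23,0.17,0.02],[0.23,0.35,0.04],[0.23,0.35,0.04],[0.23,0.52,0.06],[0.225,0.7,0.08],[0.215,0.87,0.1],[0.213,1.045,0.122],[0.213,1.045,0.122],[0.213,1.045,0.122],[0.213,1.045,0.122]],"offset":[[-0.6,-2,3],[-0.6,-3.6,6],[-0.6,-3.6,6],[0.3,-3.9,7.2],[1.15,-4.2,8.5],[2.4,-4.4,9.4],[3.7,-4.6,10.25],[6,-4.6,10.25],[9,-4.6,10.25],[11.7,-4.6,10.25]],"hand":[0,0,0,0,0,0,0,0,0,0]}'
python3 - <<'E'
from pour import *
say()
P=np.array([505.2,-181.1,41.0]); print(rel(P,toolR(-.12,np.radians(30))))
E
```

```text
clock: 11.55
ee_pos: [505.6, -180.7, 77.5]
ee_rot: [0.722, 0.641, -0.195, 0.173]
ft_force: [0.0, 0.2, -1.6]
finger_gap: 13.6
11.55 [ 505.6 -180.7   77.5] [[0.1, 0.99, -0.06], [0.86, -0.12, -0.5], [-0.5, -0.0, -0.86]] [-0.77  0.88  1.58  0.76  1.51 -1.04] [ 0.   0.2 -1.6] 13.6
([1.8, -0.03, 3.18], [0.0, 0.004, 0.001])
```

```bash
python3 -m creep '{"rot":[[0,0,0],[0,0,0],[0,0,0],[0,0,0],[0,0,0],[0,0,0]],"offset":[[1,0,1.73],[1.7,0,2.95],[1.8,0,3.12],[1.85,0,3.2],[1.9,0,3.3],[1.9,0,3.3]],"hand":[0,0,0,0,0,0]}'
```

```text
clock: 12.3
ee_pos: [505.4, -182.2, 41.1]
ee_rot: [0.724, 0.64, -0.193, 0.171]
ft_force: [-0.2, -1.2, 2.6]
finger_gap: 13.6
```

```bash
python3 -m creep '{"rot":[[0,0,0],[0,0,0],[0,0,0],[0,0,0],[0,0,0],[0,0,0],[0,0,0],[0,0,0],[0,0,0],[0,0,0]],"offset":[[0,0,0],[0,0,0],[0,0,0],[0,0,0],[-1.5,0,0],[-4,0,0],[-8,0,0],[-12,0,0],[-15,0,-6],[-15,0,-10]],"hand":[0.2,0.4,0.4,0.4,0.4,0.4,0.4,0.4,0.4,0.2]}'
python3 - <<'E'
from h import *
say()
c=bot.get_calibration("wrist"); print(c["position"].tolist(),c["rotation"].tolist())
im=bot.read_camera("wrist"); cv2.imwrite("pics/w4full.png",im[:,:,::-1]); s=bot.read_camera("side"); cv2.imwrite("pics/s4.png",s[:,:,::-1])
a=cv2.resize(im[40:300,150:510,::-1],(800,578),interpolation=cv2.INTER_CUBIC); cv2.imwrite("pics/w4.png",a)
E
```

```text
clock: 13.55
ee_pos: [495.4, -263.4, 204.9]
ee_rot: [0.724, 0.639, -0.193, 0.172]
ft_force: [0.7, 0.1, 0.1]
finger_gap: 31.2
13.55 [ 495.4 -263.4  204.9] [[0.11, 0.99, -0.06], [0.86, -0.12, -0.5], [-0.5, 0.0, -0.87]] [-0.87  0.75  1.43  0.71  1.77 -0.91] [0.7 0.1 0.1] 31.2
[485.3634737690641, -342.7396543372737, 348.3840880433783] [0.9299514066506911, -0.05685481125772458, 0.024016994878489503, -0.3624653027011775]
```

View pics/w4.png

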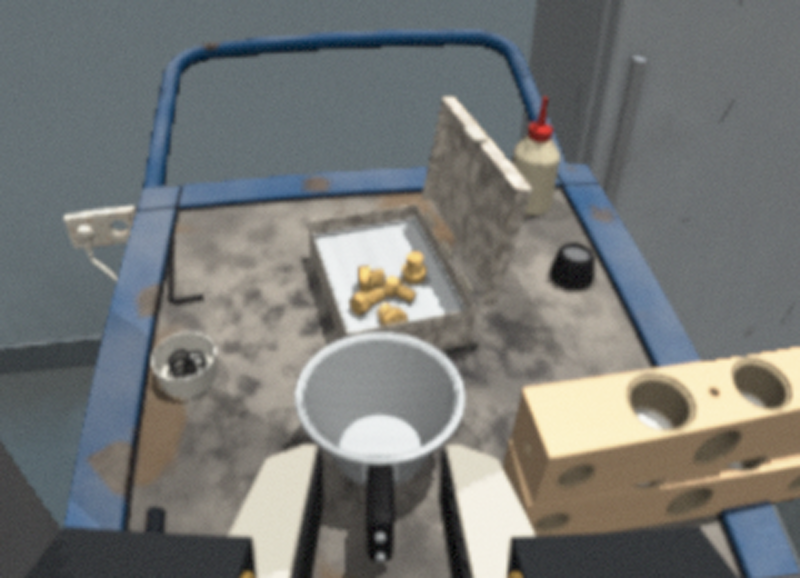

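The cup stands upright and empty about 30 mm from the tin. The five plugs are in the tin, and the lid's top corners are at crop (528,187) and (448,98). I'll work out the lid angle from those.

Run:
```python
from h import *
from scipy.optimize import least_squares
c=bot.get_calibration("wrist");K=c["mtx"]
def pw(P):
    q=R.from_quat(c["rotation"]).inv().apply(np.atleast_2d(P)-c["position"]); rho=np.hypot(q[:,0],q[:,1]); th=np.arctan2(rho,q[:,2])
    return np.c_[K[0,2]+K[0,0]*th*q[:,0]/rho,K[1,2]+K[0,0]*th*q[:,1]/rho]
crop=lambda p:(p-[150,40])*2.222
T=lambda P:R.from_euler('z',TIN[2]).apply(P)+np.r_[TIN[:2],0]
E=lambda q,y:T([48-94*np.cos(q),y,35+94*np.sin(q)])
for q in (1.6,1.7,1.83): print(q,crop(pw([E(q,-66.5),E(q,66.5)])).round().tolist(), E(q,0).round(), (proj("side",[E(q,-66.5),E(q,66.5)])).round().tolist())
print("tin A B C D",crop(pw([T([x,y,34]) for x,y in [(-44,64),(-44,-64),(44,-64),(44,64)]])).round().tolist())
for n,uv,z in [("loupe",(576,270),10),("bottle",(540,130),95)]:
    p=np.array(uv)/2.222+[150,40]; v=p-K[:2,2]; r=np.hypot(*v); th=r/K[0,0]; d=np.r_[v/r*np.sin(th),np.cos(th)]; d=R.from_quat(c["rotation"]).apply(d); P=c["position"]+d*(z-c["position"][2])/d[2]; print(n,P.round(),"tin-local",R.from_euler('z',-TIN[2]).apply(P-np.r_[TIN[:2],0]).round())
```

```text
1.6 [[497.0, 196.0], [432.0, 99.0]] [588.  50. 129.] [[295.0, 199.0], [323.0, 257.0]]
1.7 [[512.0, 196.0], [444.0, 99.0]] [597.  51. 128.] [[291.0, 200.0], [318.0, 259.0]]
1.83 [[530.0, 197.0], [459.0, 101.0]] [609.  52. 126.] [[284.0, 203.0], [311.0, 262.0]]
tin A B C D [[311.0, 221.0], [342.0, 333.0], [470.0, 313.0], [419.0, 207.0]]
loupe [693.  50.  10.] tin-local [155. -11.  10.]
bottle [673. 127.  95.] tin-local [144.  67.  95.]
```

```bash
cat > lid.py <<'E'
from h import *
Rd=toolR(TIN[2],np.pi/2)
def tip(x,z,y=0): # left-bottom corner of the closed fingers at tin-local (x,y,z)
    return R.from_euler('z',TIN[2]).apply([x+17.5,y,z+25])+np.r_[TIN[:2],0]
E
python3 - <<'E'
from lid import *
say()
for x,z in [(88,235),(88,98)]: print(x,z,tip(x,z).round(),rel(tip(x,z),Rd))
E
```

```text
13.65 [ 496.2 -262.   206.6] [[0.11, 0.99, -0.06], [0.86, -0.12, -0.5], [-0.5, 0.01, -0.86]] [-0.86  0.75  1.43  0.71  1.77 -0.91] [-0.5  0.1  0.1] 23.7
88 235 [642.  56. 260.] ([26.15, 10.7, -21.3], [-0.21, -1.039, -0.127])
88 98 [642.  56. 123.] ([33.03, 10.63, -9.45], [-0.21, -1.039, -0.127])
```

```bash
python3 -m creep '{"rot":[[-0.04,-0.17,-0.02],[-0.21,-1.04,-0.127],[-0.21,-1.04,-0.127],[-0.21,-1.04,-0.127],[-0.21,-1.04,-0.127],[-0.21,-1.04,-0.127],[-0.21,-1.04,-0.127],[-0.21,-1.04,-0.127],[-0.21,-1.04,-0.127],[-0.21,-1.04,-0.127],[-0.21,-1.04,-0.127]],"offset":[[-3,0,-5.2],[26.1,10.7,-21.3],[26.1,10.7,-21.3],[26.1,10.7,-21.3],[26.1,10.7,-21.3],[26.1,10.7,-21.3],[26.1,10.7,-21.3],[26.1,10.7,-21.3],[26.1,10.7,-21.3],[26.1,10.7,-21.3],[26.1,10.7,-21.3]],"hand":[0,0,0,0,0,0,0,0,0,0,0]}'
python3 - <<'E'
from lid import *
say()
for x,z in [(88,98)]: print(x,z,tip(x,z).round(),rel(tip(x,z),Rd))
a=bot.read_camera("scene")[60:310,200:500,::-1]; b=bot.read_camera("side")[80:330,150:450,::-1]
cv2.imwrite("pics/l1.png",cv2.resize(np.hstack([a,b]),(800,333),interpolation=cv2.INTER_CUBIC))
E
```

```text
clock: 15.02
ee_pos: [642.1, 54.2, 256.8]
ee_rot: [0.471, 0.529, -0.472, 0.525]
ft_force: [-0.4, -0.4, -0.0]
finger_gap: 0.6
15.03 [642.1  54.2 256.8] [[-0.0, 0.99, 0.11], [0.0, 0.11, -0.99], [-1.0, -0.0, -0.0]] [ 0.01  0.51  1.37  0.    1.26 -0.1 ] [-0.4 -0.4 -0. ] 0.6
88 98 [642.  56. 123.] ([13.38, 0.1, -0.09], [-0.002, -0.004, 0.004])
```

```bash
python3 -m creep '{"rot":[[0,0,0],[0,0,0],[0,0,0],[0,0,0],[0,0,0]],"offset":[[4,0.1,-0.1],[8,0.1,-0.1],[12,0.1,-0.1],[13.4,0.1,-0.1],[13.4,0.1,-0.1]],"hand":[0,0,0,0,0]}'
python3 -m creep '{"rot":[[0,0,0],[0,0,0],[0,0,0],[0,0,0],[0,0,0],[0,0,0]],"offset":[[0,-1,0],[0,-1.8,0],[0,-2.4,0],[0,-3,0],[0,-3.5,0],[0,-4,0]],"hand":[0,0,0,0,0,0]}'
```

```text
clock: 15.75
ee_pos: [642.5, 56.9, 122.7]
ee_rot: [0.471, 0.529, -0.471, 0.525]
ft_force: [0.5, 0.3, 1.4]
finger_gap: 0.4
clock: 16.5
ee_pos: [602.4, 52.5, 122.9]
ee_rot: [0.471, 0.529, -0.471, 0.525]
ft_force: [0.6, 0.1, 1.1]
finger_gap: 0.8
```

```bash
python3 -m creep '{"rot":[[0,0,0],[0,0,0],[0,0,0],[0,0,0],[0,0,0]],"offset":[[0,-0.8,0],[0,-1.6,0],[0,-2.4,0],[0,-3.2,0],[0,-4,0]],"hand":[0,0,0,0,0]}'
python3 - <<'E'
from lid import *
say()
s=cv2.imread("pics/s4.png"); b=bot.read_camera("side")[:,:,::-1]
d=cv2.absdiff(s,b).max(2)
# lid region: is the open lid still at its old edge?
T=lambda P:R.from_euler('z',TIN[2]).apply(P)+np.r_[TIN[:2],0]
E=lambda q,y:T([48-94*np.cos(q),y,35+94*np.sin(q)])
for q in (1.8,1.4,1.0,.9):
    for y in (-60,-30,30,60):
        u,v=proj("side",E(q,y))[0].round().astype(int); print(q,y,(u,v),b[v,u].tolist(),d[v,u])
cv2.imwrite("pics/l2.png",np.hstack([cv2.resize(b[80:330,200:450],(400,400)),cv2.resize(bot.read_camera("scene")[60:310,200:450,::-1],(400,400))]))
E
```

```text
clock: 17.12
ee_pos: [562.4, 48.0, 123.0]
ee_rot: [0.471, 0.529, -0.471, 0.525]
ft_force: [0.5, -0.4, 0.6]
finger_gap: 0.0
17.12 [562.4  48.  123. ] [[-0.0, 0.99, 0.11], [0.0, 0.11, -0.99], [-1.0, -0.0, -0.0]] [ 0.    0.53  1.71  0.    0.9  -0.11] [ 0.5 -0.4  0.6] 0.0
1.8 -60 (np.int64(287), np.int64(205)) [69, 64, 62] 159
1.8 -30 (np.int64(292), np.int64(218)) [80, 83, 86] 140
1.8 30 (np.int64(305), np.int64(244)) [105, 113, 120] 92
1.8 60 (np.int64(311), np.int64(258)) [111, 120, 128] 23
1.4 -60 (np.int64(307), np.int64(199)) [67, 62, 60] 69
1.4 -30 (np.int64(313), np.int64(211)) [69, 86, 97] 39
1.4 30 (np.int64(326), np.int64(237)) [112, 119, 125] 114
1.4 60 (np.int64(333), np.int64(251)) [191, 205, 217] 35
1.0 -60 (np.int64(325), np.int64(198)) [38, 36, 36] 185
1.0 -30 (np.int64(331), np.int64(210)) [49, 59, 66] 39
1.0 30 (np.int64(345), np.int64(236)) [126, 136, 146] 39
1.0 60 (np.int64(352), np.int64(249)) [199, 214, 224] 28
0.9 -60 (np.int64(329), np.int64(199)) [45, 62, 73] 177
0.9 -30 (np.int64(335), np.int64(211)) [43, 38, 38] 37
0.9 30 (np.int64(349), np.int64(236)) [97, 98, 100] 53
0.9 60 (np.int64(356), np.int64(250)) [169, 179, 189] 56
```

The bright lid edge has gone from its old pixels, so the lid is following the fingers. Continuing the arc downward.

```bash
python3 -m creep '{"rot":[[0,0,0],[0,0,0],[0,0,0],[0,0,0],[0,0,0],[0,0,0],[0,0,0],[0,0,0],[0,0,0],[0,0,0]],"offset":[[0.45,-0.65,0],[0.9,-1.25,0],[1.5,-1.75,0],[2.1,-2.2,0],[2.7,-2.6,0],[3.4,-2.9,0],[4.1,-3.15,0],[4.8,-3.35,0],[5.4,-3.45,0],[5.4,-3.45,0]],"hand":[0,0,0,0,0,0,0,0,0,0]}'
```

```text
clock: 18.48
ee_pos: [528.7, 44.4, 71.0]
ee_rot: [0.471, 0.529, -0.471, 0.525]
ft_force: [-10.9, -0.2, 30.1]
finger_gap: 0.5
```

```bash
python3 -m creep '{"rot":[[0,0,0],[0,0,0],[0,0,0],[0,0,0]],"offset":[[0.2,0,0],[0.4,0,0],[0.6,0,0],[0.6,0,0]],"hand":[0,0,0,0]}'
```

```text
clock: 18.98
ee_pos: [528.9, 44.4, 69.9]
ee_rot: [0.471, 0.529, -0.471, 0.526]
ft_force: [-35.9, -1.6, 102.0]
finger_gap: 0.4
```

The lid plate, when shut, lies 18+26=44 mm up, so a tip height of 45 mm with the force rising means it has seated. I'll back off now and measure.

```bash
python3 -m creep '{"rot":[[0,0,0],[0,0,0],[0,0,0],[0,0,0],[0,0,0],[0,0,0]],"offset":[[-0.6,0,0],[-2,0,0],[-8,0,0],[-14,0,0],[-20,0,0],[-20,0,0]],"hand":[0,0,0,0,0,0]}'
python3 - <<'E'
from lid import *
say()
a=bot.read_camera("scene")[100:310,200:450,::-1]; b=bot.read_camera("side")[120:330,220:470,::-1]
w=bot.read_camera("wrist")[:,:,::-1]; cv2.imwrite("pics/w5.png",w)
r=lambda i:cv2.resize(i,(400,336),interpolation=cv2.INTER_CUBIC)
cv2.imwrite("pics/f1.png",np.vstack([np.hstack([r(a),r(b)]),np.hstack([cv2.resize(w,(400,250)),cv2.resize(w[100:350,120:520],(400,250))])]))
E
```

```text
clock: 19.73
ee_pos: [531.1, 43.7, 267.5]
ee_rot: [0.473, 0.527, -0.469, 0.527]
ft_force: [-0.6, 0.3, -0.0]
finger_gap: 0.7
19.73 [531.1  43.7 267.5] [[0.0, 0.99, 0.11], [0.0, 0.11, -0.99], [-1.0, 0.0, -0.0]] [-0.01  0.29  1.67  0.    1.17 -0.12] [-0.6  0.3 -0. ] 0.7
```

View pics/f1.png

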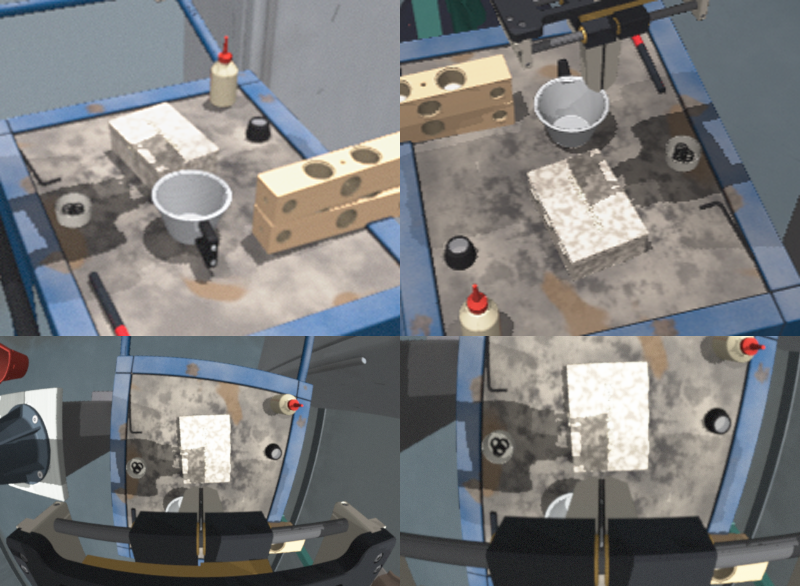

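The lid looks shut all round, the cup stands upright with a gap to the tin, and the bystanders are untouched. I'll probe lightly at the free side and the hinge side to confirm the lid is level.

Run:
```python
from lid import *
for xc in (-36,36):
    for z in (60,43.5): print(xc,z,rel(tip(xc-17.5,z),Rd))
```

```text
-36 60 ([17.71, -2.62, 0.16], [-0.001, -0.004, 0.006])
-36 43.5 ([19.36, -2.61, 0.17], [-0.001, -0.004, 0.006])
36 60 ([17.67, 4.58, 0.16], [-0.001, -0.004, 0.006])
36 43.5 ([19.32, 4.59, 0.17], [-0.001, -0.004, 0.006])
```

```bash
python3 -m creep '{"rot":[[0,0,0],[0,0,0],[0,0,0],[0,0,0],[0,0,0],[0,0,0],[0,0,0],[0,0,0]],"offset":[[6,-2.6,0.2],[12,-2.6,0.2],[17.7,-2.6,0.2],[18.5,-2.6,0.2],[19,-2.6,0.2],[19.3,-2.6,0.2],[19.3,-2.6,0.2],[19.3,-2.6,0.2]],"hand":[0,0,0,0,0,0,0,0]}'
python3 -m creep '{"rot":[[0,0,0],[0,0,0],[0,0,0],[0,0,0],[0,0,0],[0,0,0],[0,0,0],[0,0,0]],"offset":[[-2,0,0],[-2,3.6,0],[-2,7.2,0],[-2,7.2,0],[-1,7.2,0],[-0.3,7.2,0],[0,7.2,0],[0,7.2,0]],"hand":[0,0,0,0,0,0,0,0]}'
python3 -m creep '{"rot":[[0,0,0],[0,0,0],[0,0,0],[0,0,0],[0,0,0]],"offset":[[-1,0,0],[-6,0,0],[-12,0,0],[-18,0,0],[-18,0,0]],"hand":[0,0,0,0,0]}'
```

```text
clock: 20.88
ee_pos: [503.7, 39.5, 71.3]
ee_rot: [0.472, 0.529, -0.471, 0.526]
ft_force: [0.8, 0.4, 6.5]
finger_gap: 0.5
clock: 21.88
ee_pos: [573.3, 47.4, 71.3]
ee_rot: [0.471, 0.53, -0.472, 0.525]
ft_force: [-11.0, -0.7, 24.2]
finger_gap: 0.2
clock: 22.5
ee_pos: [576.6, 46.9, 254.4]
ee_rot: [0.473, 0.527, -0.469, 0.527]
ft_force: [0.3, -0.0, -0.6]
finger_gap: 0.4
```

Both sides of the lid read TCP z = 71.3, so it is level and shut. The arm is clear, so I'm handing in.

```bash
python3 -c "
from workcell import bot
print(bot.sign_off(), bot.get_obs()['clock'])"
```

```text
the job is handed in; nothing more can be done
the job is handed in; nothing more can be done
```

I lifted the cup by its handle and poured all five plugs into the tin. I then stood the empty cup upright beside the tin, shut the lid, and handed the job in at about 22.6 s.

- **Plugs and cup:** pictures after the pour show all five plugs on the tray, none on the cart, and the cup empty. The cup stands about 30 mm from the tin's −y side.
- **Lid:** the last picture shows it flat on the tin. A light touch at the free side and at the hinge side gave the same height (TCP z = 71.3 mm at both). The touch forces differed, 6.5 N at the free side and 24 N at the hinge side. At most that is a millimetre or so of difference, with the free side lower if anything.
- **Bystanders:** the oil bottle, O-ring tub and loupe look undisturbed in the last picture.
- **Force when shutting the lid:** the last push, made with the fingertips, read 102 N on the vertical axis and 36 N along x. That is about 108 N in all, closer to the 120 N wrist limit than I intended. I backed off at once. The force is only reported at the end of each move, so a brief higher peak during that push can't be ruled out.

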